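# Touch off a bearing block with three sprung stops

## Robot

A 7-joint arm with a two-finger parallel gripper is mounted at the origin on a cart in front of the work surface, level with it; the furniture and walls round the work are solid. World frame = base frame: x ahead of the robot, y to its left, z up, the work surface at z = 0. Lengths are in m, angles in rad, forces in N, time in s.
With the tool pointing down it reaches from about 0.4 to 0.85 m from the base axis. Payload 10.4 kg.
Tool frame: the origin (TCP) lies at the very end of the fingers, on their centre line; the grasp point (between the pads) lies 19 mm behind it; z points along the fingers, y is the direction in which the jaws open and shut (so a half turn about z gives the same grasp; the last joint's range is limited). The gripper opens to 87 mm and grips with 3 to 60 N. Pads are 19 mm wide; open, the fingers measure 117 mm over their backs; the gripper's body (75 mm by 190 mm) begins 51 mm behind the grasp point.
Start: joints at [-1.278, 0.332, -0.065, 1.46, 0.022, 1.35, -0.088], TCP at [0.194, 0.594, 0.223] pointing down, gripper open.
Joint ranges: [-2.6, 2.6], [-0.5, 2.12], [-1.47, 1.34], [0.16, 2.42], [-1.27, 4.41], [0.06, 2.06], [-2.6, 2.6]. Speed limits (rad/s): [2.22, 2.22, 2.79, 2.79, 3.14, 3.14, 3.14].

## Interface

Orientations are given as a unit quaternion [x, y, z, w].
In Python, from bench import r, eyes, job gives the robot as it stands. The module is installed in compiled form; this text tells all that it offers.
- The arm moves only by the tool play_rows, never from a script. Its argument "motion" is a list of rows, each a list of 7 numbers: the shift along the tool's x, y, z as a fraction of full scale, then the turn, a rotation vector about the tool's x, y, z as a fraction of full scale, then the opening in per cent of the stroke, from 0 (shut) to 100 (fully open). A call has 1 to 5 rows; each row is the pose to reach, as a shift and turn from the pose commanded when the call began, along the tool's axes at that moment; what a row does not reach only later rows make up. Full scale, the value 1, is 0.2 m for a shift and 90 degrees for a turn. A row lasts 1/8 s, in which the tool goes at most 62.5 mm and 10.7 degrees, less where a joint would pass 70% of its speed; a pose out of reach is approached as far as the arm can. A call with a number of a shift or a turn outside -1 to 1 is refused whole. A call with a gripper value outside its range is refused whole. The fingers move at their own pace and stop on an object; "squeeze" is the grip in N (left out, the last holds). Time passes only in rows, so rows that repeat a pose let the fingers close. It gives the time, the measured TCP pose, the force and the opening at its end, in the units of the state.
- r.read_state(): the state, without advancing time (a new reading comes with each control period).
- eyes.camera(name): name is "scene" or "top"; returns a dict with "image" (400x640x3 uint8, red, green, blue), "mtx" (3x3 intrinsics, pixels), "dist" ([k1, k2, p1, p2, k3] as OpenCV has them; the pictures are not rectified), "R" (3x3) and "t" (3): a world point X has camera coordinates R X + t. Camera axes: x right, y down, z forward; pixel columns grow to the right and rows downward; lengths in m; the calibration is good to about 2 mm. A picture is of the moment at which its call begins. There is no depth.
- job.close_job(): hands the job in, once; it reports no verdict.
Trained networks look in a picture, given as the dict that the camera call returned (one of the last four; its "shot" number tells which), for a name from the list of things; names that differ only in an ending like _2 or _b are one class to them, and where a whole thing is asked for, a point or a joint stands for the part that bears it (a point fixed in the world has none). Each returns a list of dicts, best first, with "p" (0 to 1); they miss things now and then, are a little off and sometimes report something else, mostly with a low value. They report only what shows in the picture. A call takes as long as a camera call. They do not tell look-alikes from the thing itself.
- eyes.regions_of(picture, label): "region" (400x640 bool, what is visible of it) and "xy" ([column, row] in pixels, amid what is visible of it).
- eyes.landmark_of(picture, label): "xy" ([column, row] in pixels: a listed point, or the origin of a listed thing).
The state is a dict: "time": time; "joint_positions": joint angles; "joint_vel": joint speeds; "joint_torque": joint torques, N m; "ee_pos": TCP position; "eef_rot": TCP orientation; "ft_force": force on the tool from outside, world axes, zero at the start; "torque": the same for the moment, N m; "width": finger opening in m.
Only numpy, scipy, OpenCV 4.12 (cv2) and the standard library are available. Lean on these libraries where they do the work, as an engineer would, in place of code of your own. Each camera call takes 0.05 s, during which the arm holds its last target. There are 200 camera calls.

## Task

Touch off the green bearing block on the fixture plate so that its place is recorded: push the two blue stops forward until their sprung tips bear on its long side, and after them the red stop until its tip bears on its end face. Every tip must be left pressing on the block with its spring about half compressed, neither just short of touching nor pressed right in. Do not touch or shift the block, and leave the other things on the bench alone.

Things in the scene. Friction and masses are not known exactly. Their poses are not given: they have to be found in the camera images.
- fixture: dark steel fixture plate fixed on the bench, 250 mm (x) by 280 mm (y), 15 mm thick, with low slide ways (22 mm high above the bench). Origin: centre of the underside; x points away from the robot, y to its left at yaw 0. All three stops slide on it. A bowl fan heater (right, x 0.53, y -0.67) and a rolling mill with a crank (left, x 0.6, y 0.2 on) stand fixed beside it.
- bearing_block: green bearing block, 5 kg, 70 mm (own x) by 130 mm (own y), sides 42 mm high, 50 mm with the raised middle, lying loose on the fixture plate. Origin: centre of the underside, 15 mm above the bench. Its near long side is its -x face, the end face to be touched its -y face.
- stop_left: left blue stop, for the long side: aluminium carriage 45 mm long, 34 mm wide, 25 mm high, with an upright push plate (8 thick, 34 wide) at its back, blue, top 87 mm above the bench. Origin: bottom middle of the push plate's back face, 16 mm above the bench; own x: the way it slides towards the block (75 mm travel), z up. Stays where it is left; sliding it either way takes about 6 N.
- stop_right: right blue stop, made like the left one, 84 mm to its right. All stops: 22 mm above the origin a 13 mm brass spindle in front carries a round-nosed sprung steel tip. Each spindle is screwed out by a different, unmeasured amount (0 to 15 mm), so the free tip ends anywhere from 70 to 85 mm ahead of the origin.
- stop_end: red stop, for the end face, made like the blue ones; slides along the fixture's +y (its own x). All stops: the tip springs back into the spindle by up to 8 mm at 0.7 N per mm (5.6 N when bottomed), so after the first touch the push needed rises by 0.7 N per mm. Right setting: about 4 mm or 3 N; a dark ring on the tip's shank enters the spindle at 4 mm. 1.2 to 5 N is good.
- sanding_block: bystander: wooden sanding block 46 x 92 x 27 mm, origin under its centre.
- masking_tape: bystander: roll of tape 100 x 98 x 25 mm lying flat, origin under its centre.
Things that resemble listed ones, but are neither listed nor needed, are in the scene too. Several things have the shape of the bearing_block; the one meant has the colours described above.

How it is judged:
By the outcome, as a careful person would: the job done as asked, in the order asked, and still so for the second after the job is handed in, with the robot touching nothing.
It also fails if it takes over 70 s, if anything falls off the work surface, if the arm or the gripper's body presses on something with over 40 N, if the wrist force passes 120 N, or if a joint passes its speed limit or range.

## Working session

There is one attempt and no reset: what is moved stays moved. The work goes in short steps, Python scripts to look and compute and a tool call to move; the robot and the scene stay as the last step left them, time stands still between calls to the robot, and variables do not carry over. Pictures are saved under pics/ and viewed, about 8 in all and at most 12, crops included, and the job is handed in when it is done.

Besides the shell and the picture viewer there is one more tool, called after "Call:" as name([rows], argument=value, ...), one row to a line, values as JSON. play_rows: Moves the arm, as the interface text tells. Shift numbers are shares of 0.2 m and turn numbers shares of 90 degrees, none past 1 either way. Its arguments: {"type":"object","properties":{"motion":{"type":"array","items":{"type":"array","items":{"type":"number"}}},"squeeze":{"type":"number"}},"required":["motion"]}

```bash
mkdir -p pics; cat > h.py <<'E'
import numpy as np,cv2
from bench import r,eyes,job
def proj(c,X):
    return cv2.projectPoints(np.atleast_2d(np.array(X,float)),cv2.Rodrigues(np.array(c["R"]))[0],np.array(c["t"],float),np.array(c["mtx"]),np.array(c["dist"]))[0][:,0]
def ray(c,uv,z):
    n=cv2.undistortPoints(np.array(uv,float).reshape(-1,1,2),np.array(c["mtx"]),np.array(c["dist"]))[:,0]
    R=np.array(c["R"]);o=-R.T@np.array(c["t"]);d=np.c_[n,np.ones(len(n))]@R
    return o+d*((z-o[2])/d[:,2])[:,None]
def save(im,n): cv2.imwrite("pics/"+n,im[:,:,::-1])
E
python3 - <<'E'
from h import *
s=r.read_state();print({k:np.round(v,3) for k,v in s.items()})
for n in("scene","top"):
    c=eyes.camera(n);save(c["image"],n+"1.png")
    R=np.array(c["R"]);print(n,"cam",-R.T@np.array(c["t"]),R[2],c["mtx"][0][0])
    for l in("fixture","bearing_block","stop_left","stop_right","stop_end","sanding_block","masking_tape"):
        for z in eyes.landmark_of(c,l)[:4]:
            h={"bearing_block":.015,"stop_left":.016,"stop_right":.016,"stop_end":.016}.get(l,0)
            print(l,round(z["p"],2),np.round(z["xy"]),np.round(ray(c,z["xy"],h)[0],3))
E
```

```text
{'time': np.float64(0.0), 'joint_positions': array([-1.278,  0.333, -0.065,  1.461,  0.022,  1.35 , -0.088]), 'joint_vel': array([ 0.002, -0.001,  0.001,  0.001,  0.   ,  0.001,  0.   ]), 'joint_torque': array([-0.0000e+00, -6.2328e+01,  2.4000e-02, -3.8989e+01, -6.1000e-02,
        4.0000e-02,  0.0000e+00]), 'ee_pos': array([0.194, 0.594, 0.222]), 'eef_rot': array([ 0.157,  0.988, -0.001, -0.   ]), 'ft_force': array([ 0.711, -0.688, -0.267]), 'torque': array([-0.034, -0.001, -0.035]), 'width': np.float64(0.087)}
scene cam [-0.23419079 -0.66176587  0.99187716] [ 0.5519591   0.48093614 -0.68120598] 444.7768199203401
fixture 0.64 [326. 208.] [ 0.588 -0.023  0.   ]
bearing_block 0.96 [229. 205.] [0.374 0.203 0.015]
bearing_block 0.91 [330. 192.] [0.641 0.005 0.015]
stop_left 0.5 [294. 204.] [0.52  0.055 0.016]
stop_right 0.83 [313. 218.] [ 0.511 -0.031  0.016]
stop_end 0.84 [371. 218.] [ 0.632 -0.166  0.016]
sanding_block 0.67 [220. 177.] [0.457 0.353 0.   ]
masking_tape 0.73 [388. 272.] [ 0.504 -0.321  0.   ]
top cam [0.32730651 0.0037324  1.32429233] [ 0.14334588 -0.00384395 -0.98966519] 446.3124063760698
fixture 0.69 [333. 177.] [ 0.582 -0.031  0.   ]
bearing_block 0.8 [318. 154.] [0.65  0.013 0.015]
bearing_block 0.66 [248. 245.] [0.383 0.223 0.015]
stop_left 0.58 [301. 201.] [0.508 0.065 0.016]
stop_right 0.66 [330. 199.] [ 0.512 -0.021  0.016]
stop_end 0.55 [377. 157.] [ 0.636 -0.163  0.016]
sanding_block 0.89 [207. 216.] [0.47  0.347 0.   ]
masking_tape 0.81 [426. 199.] [ 0.509 -0.309  0.   ]
```

View pics/scene1.png

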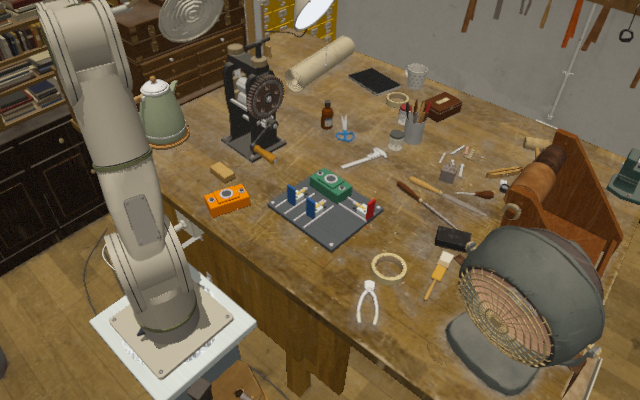

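View pics/top1.png

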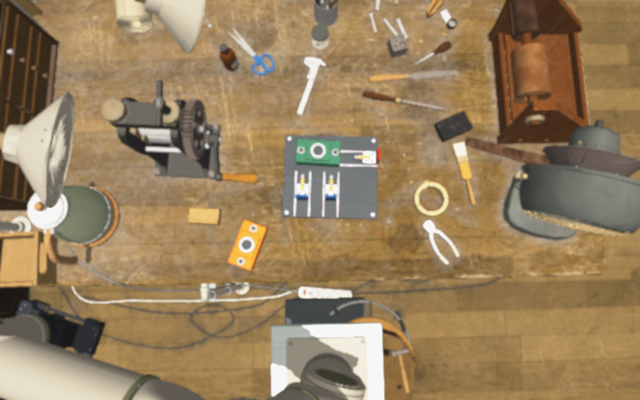

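The scene view shows the green block at about (330,185) on the fixture plate. An orange look-alike sits off the plate at (229,203). In the top view these are at (318,152) and (248,245). The green one on the plate fits the description, and I'll confirm it enlarged.

```bash
python3 - <<'E'
from h import *
c=eyes.camera("scene");save(cv2.resize(c["image"][160:250,265:385],None,fx=6,fy=6,interpolation=cv2.INTER_CUBIC),"sc.png")
d=eyes.camera("top");save(cv2.resize(d["image"][130:222,280:384],None,fx=6.4,fy=6.4,interpolation=cv2.INTER_CUBIC),"tc.png")
E
```

```text
(no output)
```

View pics/sc.png

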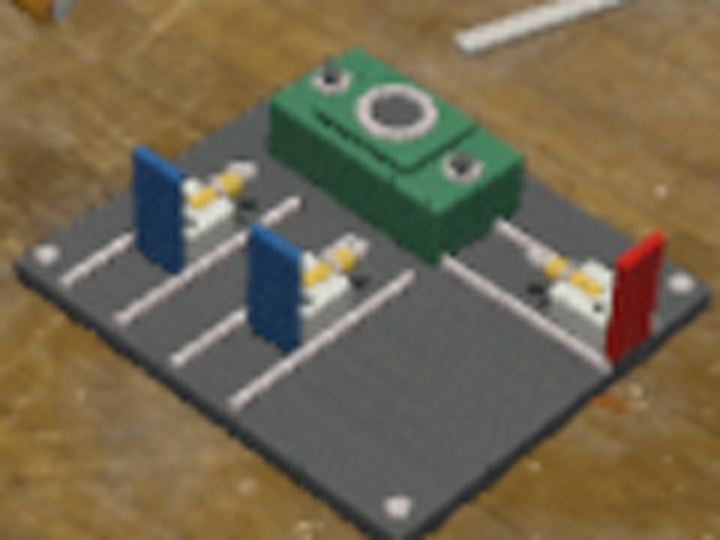

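View pics/tc.png

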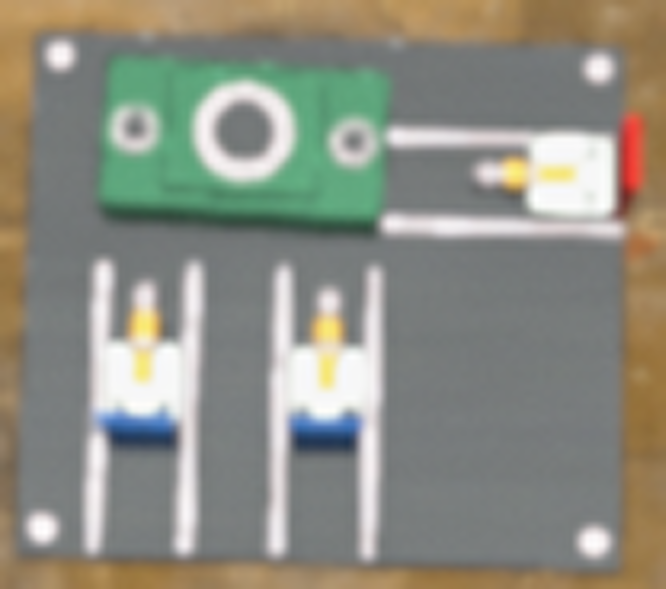

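The crops confirm the green block on the plate (top crop about (245,140)). The blue stops are at (138,390) and (328,395), and the red one at (580,172). No tip is touching yet, and the fixture is slightly yawed.

```bash
python3 - <<'E'
from h import *
d=eyes.camera("top");c=eyes.camera("scene")
T=lambda p,z:np.round(ray(d,np.array(p)/6.4+[280-.4,130-.4],z)[:,:2],4)
S=lambda p,z:np.round(ray(c,np.array(p)/6+[265-.4,160-.4],z)[:,:2],4)
rails=[[103,265],[92,550],[193,265],[184,550],[283,268],[277,553],[375,268],[368,557],[390,136],[530,140],[385,224],[622,231]]
P=T(rails,.022);print(P)
v=P[::2]-P[1::2];print("yaw",np.degrees(np.arctan2(v[:4,1],v[:4,0])),np.degrees(np.arctan2(v[4:,1],v[4:,0])))
print("screws",T([[60,56],[599,69],[42,528],[594,541]],.015),S([[46,255],[398,506],[682,283]],.015))
print("blue bottom back T",T([[107,438],[174,443],[292,443],[358,446]],.022),"S",S([[135,247],[182,272],[248,320],[298,350]],.018))
print("blue top S",S([[135,150],[182,176],[250,227],[298,255]],.087))
print("red top T",T([[633,118],[635,188]],.087),"S",S([[662,235],[617,268]],.087),"bot S",S([[655,330],[612,362]],.018))
print("tips T",T([[145,283],[330,289],[478,172]],.038),"S",S([[245,168],[355,243],[535,252]],.038))
print("block near bottom T",T([[103,213],[382,228]],.02),"S",S([[270,158],[432,258],[518,205]],.016))
E
```

```text
[[ 0.5976  0.0796]
 [ 0.4646  0.0863]
 [ 0.5967  0.0378]
 [ 0.4638  0.0441]
 [ 0.5944 -0.004 ]
 [ 0.4615  0.0016]
 [ 0.5936 -0.0467]
 [ 0.4588 -0.0401]
 [ 0.6564 -0.0554]
 [ 0.6531 -0.1209]
 [ 0.6143 -0.0519]
 [ 0.6088 -0.1623]]
yaw [-2.88389087 -2.71402104 -2.41284177 -2.80304456] [87.11578111 87.14794865]
screws [[ 0.7002  0.0992]
 [ 0.6886 -0.1553]
 [ 0.4761  0.1096]
 [ 0.4647 -0.1447]] [[ 0.4781  0.1125]
 [ 0.4669 -0.1417]
 [ 0.6913 -0.153 ]]
blue bottom back T [[ 0.5163  0.0787]
 [ 0.5134  0.0479]
 [ 0.5122 -0.0064]
 [ 0.5102 -0.0368]] S [[ 0.5126  0.0794]
 [ 0.5153  0.0475]
 [ 0.5118 -0.0028]
 [ 0.5128 -0.0366]]
blue top S [[ 0.5132  0.0781]
 [ 0.5147  0.0462]
 [ 0.5094 -0.0055]
 [ 0.5101 -0.037 ]]
red top T [[ 0.646  -0.1609]
 [ 0.6141 -0.1605]] S [[ 0.6451 -0.1626]
 [ 0.61   -0.1602]] bot S [[ 0.6495 -0.1647]
 [ 0.6153 -0.162 ]]
tips T [[ 0.5855  0.0595]
 [ 0.5809 -0.0252]
 [ 0.6345 -0.0948]] S [[ 0.5832  0.0638]
 [ 0.5777 -0.0192]
 [ 0.6365 -0.0937]]
block near bottom T [[ 0.6228  0.0794]
 [ 0.6129 -0.0506]] S [[ 0.6178  0.0759]
 [ 0.6153 -0.0426]
 [ 0.6804 -0.0506]]
```

Call:
play_rows([
  [-0.73, -0.69, 0, 0, 0, 0, 0],
  [-0.73, -0.69, 0, 0, 0, 0, 0],
  [-0.73, -0.69, 0, 0, 0, 0, 0],
  [-0.73, -0.69, 0, 0, 0, 0, 0],
  [-0.73, -0.69, 0, 0, 0, 0, 0],
], squeeze=10)

```text
time: 1.62
ee_pos: [0.2903, 0.4175, 0.223]
eef_rot: [0.158, 0.987, 0.0, 0.0]
ft_force: [-0.0, 0.7, -1.2]
width: 0.045
```

Call:
play_rows([
  [-0.73, -0.69, 0, 0, 0, 0, 0],
  [-0.73, -0.69, 0, 0, 0, 0, 0],
  [-0.73, -0.69, 0, 0, 0, 0, 0],
  [-0.73, -0.69, 0, 0, 0, 0, 0],
  [-0.73, -0.69, 0, 0, 0, 0, 0],
])

```text
time: 2.25
ee_pos: [0.3857, 0.2424, 0.2226]
eef_rot: [0.157, 0.988, 0.0, -0.0]
ft_force: [0.3, 0.8, -0.3]
width: 0.0016
```

Call:
play_rows([
  [-0.73, -0.69, 0, 0, 0, -0.17, 0],
  [-0.73, -0.69, 0, 0, 0, -0.17, 0],
  [-0.73, -0.69, 0, 0, 0, -0.17, 0],
  [-0.73, -0.69, 0, 0, 0, -0.17, 0],
  [-0.73, -0.69, 0, 0, 0, -0.17, 0],
])

```text
time: 2.88
ee_pos: [0.4824, 0.0658, 0.2224]
eef_rot: [0.024, 1.0, -0.0, -0.0]
ft_force: [-0.0, 0.3, 0.3]
width: 0.0004
```

Call:
play_rows([
  [0, 0.005, 0.885, 0, 0, 0, 0],
  [0, 0.005, 0.885, 0, 0, 0, 0],
  [0, 0.005, 0.885, 0, 0, 0, 0],
  [0, 0.005, 0.885, 0, 0, 0, 0],
  [0, 0.005, 0.885, 0, 0, 0, 0],
])

```text
time: 3.5
ee_pos: [0.4828, 0.0674, 0.0473]
eef_rot: [0.023, 1.0, 0.0, 0.001]
ft_force: [0.5, 0.1, 1.0]
width: 0.0003
```

Call:
play_rows([
  [-0.04, 0, 0, 0, 0, 0, 0],
  [-0.05, 0, 0, 0, 0, 0, 0],
  [-0.06, 0, 0, 0, 0, 0, 0],
  [-0.07, 0, 0, 0, 0, 0, 0],
  [-0.08, 0, 0, 0, 0, 0, 0],
])

```text
time: 4.12
ee_pos: [0.498, 0.0647, 0.0456]
eef_rot: [0.024, 1.0, 0.0, -0.0]
ft_force: [0.2, -0.6, -0.9]
width: 0.0004
```

Call:
play_rows([
  [-0.015, 0, 0, 0, 0, 0, 0],
  [-0.03, 0, 0, 0, 0, 0, 0],
  [-0.045, 0, 0, 0, 0, 0, 0],
  [-0.06, 0, 0, 0, 0, 0, 0],
  [-0.075, 0, 0, 0, 0, 0, 0],
])

```text
time: 4.75
ee_pos: [0.5119, 0.0641, 0.0453]
eef_rot: [0.024, 1.0, 0.0, -0.001]
ft_force: [-7.5, 0.2, 3.7]
width: 0.0002
```

Call:
play_rows([
  [-0.01, 0, 0, 0, 0, 0, 0],
  [-0.02, 0, 0, 0, 0, 0, 0],
  [-0.03, 0, 0, 0, 0, 0, 0],
])

```text
time: 5.12
ee_pos: [0.5179, 0.0639, 0.0453]
eef_rot: [0.024, 1.0, 0.0, -0.001]
ft_force: [-5.7, 1.1, 3.9]
width: 0.0005
```

Call:
play_rows([
  [-0.01, 0, 0, 0, 0, 0, 0],
])

```text
time: 5.25
ee_pos: [0.5199, 0.0637, 0.0453]
eef_rot: [0.024, 1.0, 0.0, -0.001]
ft_force: [-5.2, -0.1, 3.8]
width: 0.0004
```

Call:
play_rows([
  [-0.01, 0, 0, 0, 0, 0, 0],
])

```text
time: 5.38
ee_pos: [0.5219, 0.0636, 0.0453]
eef_rot: [0.024, 1.0, 0.0, -0.001]
ft_force: [-5.8, -0.8, 4.8]
width: 0.0005
```

Call:
play_rows([
  [-0.01, 0, 0, 0, 0, 0, 0],
])

```text
time: 5.5
ee_pos: [0.5239, 0.0635, 0.0453]
eef_rot: [0.024, 1.0, 0.0, -0.001]
ft_force: [-6.0, 0.6, 5.0]
width: 0.0008
```

Call:
play_rows([
  [-0.01, 0, 0, 0, 0, 0, 0],
  [-0.02, 0, 0, 0, 0, 0, 0],
  [-0.03, 0, 0, 0, 0, 0, 0],
])

```text
time: 5.88
ee_pos: [0.5299, 0.0633, 0.0453]
eef_rot: [0.024, 1.0, 0.0, -0.001]
ft_force: [-5.9, 0.1, 5.0]
width: 0.0004
```

Call:
play_rows([
  [-0.005, 0, 0, 0, 0, 0, 0],
])

```text
time: 6.0
ee_pos: [0.531, 0.0632, 0.0453]
eef_rot: [0.024, 1.0, 0.0, -0.001]
ft_force: [-5.8, 0.2, 4.6]
width: 0.0007
```

Call:
play_rows([
  [-0.005, 0, 0, 0, 0, 0, 0],
])

```text
time: 6.12
ee_pos: [0.5319, 0.0632, 0.0453]
eef_rot: [0.024, 1.0, 0.0, -0.001]
ft_force: [-6.7, 0.6, 4.5]
width: 0.0003
```

Call:
play_rows([
  [-0.005, 0, 0, 0, 0, 0, 0],
])

```text
time: 6.25
ee_pos: [0.5328, 0.0631, 0.0453]
eef_rot: [0.024, 1.0, 0.0, -0.001]
ft_force: [-6.7, 0.2, 4.5]
width: 0.0006
```

Call:
play_rows([
  [-0.005, 0, 0, 0, 0, 0, 0],
])

```text
time: 6.38
ee_pos: [0.5339, 0.0631, 0.0453]
eef_rot: [0.024, 1.0, 0.0, -0.001]
ft_force: [-5.9, 0.3, 4.8]
width: 0.0003
```

Call:
play_rows([
  [-0.005, 0, 0, 0, 0, 0, 0],
])

```text
time: 6.5
ee_pos: [0.5348, 0.063, 0.0453]
eef_rot: [0.024, 1.0, 0.0, -0.001]
ft_force: [-7.6, 0.5, 5.0]
width: 0.0005
```

Call:
play_rows([
  [-0.005, 0, 0, 0, 0, 0, 0],
])

```text
time: 6.62
ee_pos: [0.5357, 0.0629, 0.0453]
eef_rot: [0.024, 1.0, 0.0, -0.001]
ft_force: [-8.0, 0.6, 6.1]
width: 0.0005
```

Call:
play_rows([
  [-0.002, 0, 0, 0, 0, 0, 0],
])

```text
time: 6.75
ee_pos: [0.5361, 0.063, 0.0453]
eef_rot: [0.024, 1.0, 0.0, -0.001]
ft_force: [-7.6, 0.3, 6.0]
width: 0.0003
```

Call:
play_rows([
  [-0.002, 0, 0, 0, 0, 0, 0],
])

```text
time: 6.88
ee_pos: [0.5364, 0.063, 0.0453]
eef_rot: [0.024, 1.0, 0.0, -0.001]
ft_force: [-7.7, 0.9, 6.5]
width: 0.0006
```

Call:
play_rows([
  [-0.002, 0, 0, 0, 0, 0, 0],
])

```text
time: 7.0
ee_pos: [0.5367, 0.0629, 0.0453]
eef_rot: [0.024, 1.0, 0.0, -0.002]
ft_force: [-7.9, -0.3, 7.5]
width: 0.0005
```

Call:
play_rows([
  [-0.002, 0, 0, 0, 0, 0, 0],
])

```text
time: 7.12
ee_pos: [0.5371, 0.0629, 0.0453]
eef_rot: [0.024, 1.0, 0.0, -0.002]
ft_force: [-7.5, 0.7, 5.8]
width: 0.0007
```

Call:
play_rows([
  [-0.002, 0, 0, 0, 0, 0, 0],
])

```text
time: 7.25
ee_pos: [0.5375, 0.0629, 0.0453]
eef_rot: [0.024, 1.0, 0.0, -0.002]
ft_force: [-8.8, 0.2, 5.8]
width: 0.0004
```

Call:
play_rows([
  [-0.002, 0, 0, 0, 0, 0, 0],
])

```text
time: 7.38
ee_pos: [0.5378, 0.0629, 0.0453]
eef_rot: [0.024, 1.0, 0.0, -0.002]
ft_force: [-9.8, -0.8, 7.7]
width: 0.0008
```

Call:
play_rows([
  [-0.002, 0, 0, 0, 0, 0, 0],
])

```text
time: 7.5
ee_pos: [0.5382, 0.0629, 0.0453]
eef_rot: [0.024, 1.0, 0.0, -0.002]
ft_force: [-9.4, -0.6, 7.2]
width: 0.0008
```

Call:
play_rows([
  [0.275, 0, 0, 0, 0, 0, 0],
  [0.275, 0, 0, 0, 0, 0, 0],
  [0.275, -0.42, 0, 0, 0, 0, 0],
  [0.275, -0.42, 0, 0, 0, 0, 0],
  [0.275, -0.42, 0, 0, 0, 0, 0],
])

```text
time: 8.12
ee_pos: [0.4813, -0.0203, 0.0459]
eef_rot: [0.026, 1.0, -0.0, 0.001]
ft_force: [0.1, 0.5, 0.4]
width: 0.0003
```

Call:
play_rows([
  [-0.04, 0, 0, 0, 0, 0, 0],
  [-0.065, 0, 0, 0, 0, 0, 0],
  [-0.085, 0, 0, 0, 0, 0, 0],
  [-0.1, 0, 0, 0, 0, 0, 0],
  [-0.115, 0, 0, 0, 0, 0, 0],
])

```text
time: 8.75
ee_pos: [0.5026, -0.0188, 0.0451]
eef_rot: [0.024, 1.0, 0.0, -0.001]
ft_force: [-6.0, 1.5, 4.6]
width: 0.0005
```

Call:
play_rows([
  [-0.01, 0, 0, 0, 0, 0, 0],
  [-0.02, 0, 0, 0, 0, 0, 0],
  [-0.03, 0, 0, 0, 0, 0, 0],
  [-0.04, 0, 0, 0, 0, 0, 0],
])

```text
time: 9.25
ee_pos: [0.5105, -0.0192, 0.0451]
eef_rot: [0.024, 1.0, 0.0, -0.001]
ft_force: [-6.3, 2.1, 3.8]
width: 0.0003
```

Call:
play_rows([
  [-0.01, 0, 0, 0, 0, 0, 0],
  [-0.02, 0, 0, 0, 0, 0, 0],
])

```text
time: 9.5
ee_pos: [0.5145, -0.0194, 0.0451]
eef_rot: [0.024, 1.0, 0.0, -0.001]
ft_force: [-5.9, 1.4, 4.1]
width: 0.0005
```

Call:
play_rows([
  [-0.01, 0, 0, 0, 0, 0, 0],
])

```text
time: 9.62
ee_pos: [0.5166, -0.0195, 0.0451]
eef_rot: [0.024, 1.0, 0.0, -0.001]
ft_force: [-6.1, 1.7, 3.8]
width: 0.0003
```

Call:
play_rows([
  [-0.01, 0, 0, 0, 0, 0, 0],
])

```text
time: 9.75
ee_pos: [0.5185, -0.0196, 0.0451]
eef_rot: [0.024, 1.0, 0.0, -0.001]
ft_force: [-4.5, 1.3, 3.5]
width: 0.0004
```

Call:
play_rows([
  [-0.01, 0, 0, 0, 0, 0, 0],
])

```text
time: 9.88
ee_pos: [0.5205, -0.0197, 0.0452]
eef_rot: [0.024, 1.0, 0.0, -0.001]
ft_force: [-6.4, 2.5, 4.3]
width: 0.0006
```

Call:
play_rows([
  [-0.01, 0, 0, 0, 0, 0, 0],
])

```text
time: 10.0
ee_pos: [0.5225, -0.0198, 0.0451]
eef_rot: [0.024, 1.0, 0.0, -0.001]
ft_force: [-6.4, 2.8, 3.8]
width: 0.0005
```

Call:
play_rows([
  [-0.01, 0, 0, 0, 0, 0, 0],
])

```text
time: 10.12
ee_pos: [0.5246, -0.0199, 0.0451]
eef_rot: [0.024, 1.0, 0.0, -0.001]
ft_force: [-6.1, 2.1, 3.7]
width: 0.0009
```

Call:
play_rows([
  [-0.005, 0, 0, 0, 0, 0, 0],
])

```text
time: 10.25
ee_pos: [0.5256, -0.0199, 0.0452]
eef_rot: [0.024, 1.0, 0.0, -0.001]
ft_force: [-5.5, 1.8, 3.6]
width: 0.0004
```

Call:
play_rows([
  [-0.005, 0, 0, 0, 0, 0, 0],
])

```text
time: 10.38
ee_pos: [0.5265, -0.0199, 0.0451]
eef_rot: [0.024, 1.0, 0.0, -0.001]
ft_force: [-5.9, 2.1, 4.6]
width: 0.0003
```

Call:
play_rows([
  [-0.005, 0, 0, 0, 0, 0, 0],
])

```text
time: 10.5
ee_pos: [0.5275, -0.02, 0.0452]
eef_rot: [0.024, 1.0, 0.0, -0.001]
ft_force: [-6.3, 2.1, 3.0]
width: 0.0006
```

Call:
play_rows([
  [-0.005, 0, 0, 0, 0, 0, 0],
])

```text
time: 10.62
ee_pos: [0.5285, -0.02, 0.0452]
eef_rot: [0.024, 1.0, 0.0, -0.001]
ft_force: [-7.6, 2.7, 4.4]
width: 0.0005
```

Call:
play_rows([
  [-0.004, 0, 0, 0, 0, 0, 0],
])

```text
time: 10.75
ee_pos: [0.5293, -0.0201, 0.0452]
eef_rot: [0.024, 1.0, 0.0, -0.001]
ft_force: [-6.5, 2.4, 4.5]
width: 0.0007
```

Call:
play_rows([
  [-0.003, 0, 0, 0, 0, 0, 0],
])

```text
time: 10.88
ee_pos: [0.5298, -0.0201, 0.0452]
eef_rot: [0.024, 1.0, 0.0, -0.001]
ft_force: [-6.8, 2.3, 5.1]
width: 0.0003
```

Call:
play_rows([
  [-0.003, 0, 0, 0, 0, 0, 0],
])

```text
time: 11.0
ee_pos: [0.5303, -0.0201, 0.0452]
eef_rot: [0.024, 1.0, 0.0, -0.002]
ft_force: [-7.6, 2.0, 5.9]
width: 0.0002
```

Call:
play_rows([
  [-0.003, 0, 0, 0, 0, 0, 0],
])

```text
time: 11.12
ee_pos: [0.5309, -0.0202, 0.0452]
eef_rot: [0.024, 1.0, 0.0, -0.002]
ft_force: [-7.7, 1.7, 5.4]
width: -0.0001
```

Call:
play_rows([
  [-0.002, 0, 0, 0, 0, 0, 0],
])

```text
time: 11.25
ee_pos: [0.5312, -0.0202, 0.0451]
eef_rot: [0.024, 1.0, 0.0, -0.002]
ft_force: [-8.4, 2.6, 5.1]
width: 0.0004
```

Call:
play_rows([
  [-0.002, 0, 0, 0, 0, 0, 0],
])

```text
time: 11.38
ee_pos: [0.5316, -0.0202, 0.0451]
eef_rot: [0.024, 1.0, 0.0, -0.002]
ft_force: [-8.2, 1.3, 5.7]
width: 0.0002
```

Call:
play_rows([
  [-0.002, 0, 0, 0, 0, 0, 0],
])

```text
time: 11.5
ee_pos: [0.5319, -0.0202, 0.0451]
eef_rot: [0.024, 1.0, 0.0, -0.002]
ft_force: [-8.5, 2.4, 6.7]
width: 0.0004
```

Call:
play_rows([
  [0.06, 0, 0, 0, 0, 0, 0],
  [0.1, 0, -0.3, 0, 0, 0, 0],
  [0.1, 0, -0.5, 0, 0, 0, 0],
  [0.1, 0, -0.5, 0, 0, 0, 0],
])

```text
time: 12.0
ee_pos: [0.515, -0.02, 0.1485]
eef_rot: [0.024, 1.0, 0.001, 0.003]
ft_force: [0.2, -0.2, -0.6]
width: 0.0004
```

Call:
play_rows([
  [-0.625, -0.84, 0, 0, 0, 0, 0],
  [-0.625, -0.84, 0, 0, 0, 0, 0],
  [-0.625, -0.84, 0, 0, 0, 0, 0],
  [-0.625, -0.84, 0, 0, 0, 0, 0],
  [-0.625, -0.84, 0, 0, 0, 0, 0],
])

```text
time: 12.62
ee_pos: [0.6293, -0.196, 0.1437]
eef_rot: [0.026, 1.0, -0.001, -0.001]
ft_force: [-0.1, -0.3, -0.1]
width: 0.0003
```

```bash
python3 - <<'E'
from h import *
d=eyes.camera("top");c=eyes.camera("scene")
a=cv2.resize(c["image"][160:250,275:385],None,fx=6,fy=6,interpolation=cv2.INTER_CUBIC);save(a,"sc2.png")
s=r.read_state();print(s["ee_pos"],s["ft_force"])
E
```

```text
[ 0.62938311 -0.19317008  0.14441913] [0.7712974  0.50373646 0.12102991]
```

View pics/sc2.png

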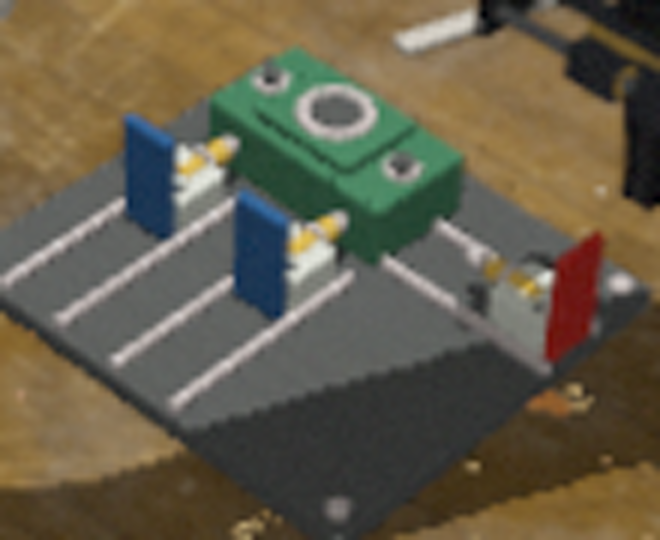

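The blue tips now meet the block's long side at (235,145) and (340,215), the block is where it was, and the red stop hasn't been touched. I'll lower behind the red one.

Call:
play_rows([
  [0, 0, 0.495, 0, 0, 0, 0],
  [0, 0, 0.495, 0, 0, 0, 0],
  [0, 0, 0.495, 0, 0, 0, 0],
  [0, 0, 0.495, 0, 0, 0, 0],
])

```text
time: 13.22
ee_pos: [0.6309, -0.1935, 0.0484]
eef_rot: [0.024, 1.0, -0.0, 0.001]
ft_force: [-1.3, 0.5, 0.6]
width: 0.0003
```

Call:
play_rows([
  [0, 0.02, 0, 0, 0, 0, 0],
  [0, 0.04, 0, 0, 0, 0, 0],
  [0, 0.06, 0, 0, 0, 0, 0],
  [0, 0.075, 0, 0, 0, 0, 0],
  [0, 0.09, 0, 0, 0, 0, 0],
])

```text
time: 13.85
ee_pos: [0.6309, -0.1769, 0.0466]
eef_rot: [0.025, 1.0, -0.001, 0.0]
ft_force: [0.9, -6.6, -1.3]
width: 0.0004
```

Call:
play_rows([
  [0, 0.015, 0, 0, 0, 0, 0],
  [0, 0.03, 0, 0, 0, 0, 0],
  [0, 0.045, 0, 0, 0, 0, 0],
  [0, 0.06, 0, 0, 0, 0, 0],
])

```text
time: 14.35
ee_pos: [0.6314, -0.1661, 0.0466]
eef_rot: [0.025, 1.0, -0.001, 0.0]
ft_force: [0.4, -5.5, -1.6]
width: 0.0002
```

Call:
play_rows([
  [0, 0.01, 0, 0, 0, 0, 0],
  [0, 0.02, 0, 0, 0, 0, 0],
])

```text
time: 14.6
ee_pos: [0.6316, -0.1621, 0.0467]
eef_rot: [0.025, 1.0, -0.001, 0.0]
ft_force: [1.6, -5.3, -1.0]
width: 0.0002
```

Call:
play_rows([
  [0, 0.01, 0, 0, 0, 0, 0],
])

```text
time: 14.72
ee_pos: [0.6317, -0.1601, 0.0467]
eef_rot: [0.025, 1.0, -0.001, 0.0]
ft_force: [0.8, -5.7, -1.4]
width: 0.0005
```

Call:
play_rows([
  [0, 0.01, 0, 0, 0, 0, 0],
])

```text
time: 14.85
ee_pos: [0.6317, -0.1581, 0.0466]
eef_rot: [0.025, 1.0, -0.001, 0.0]
ft_force: [1.5, -5.4, -0.1]
width: 0.0005
```

Call:
play_rows([
  [0, 0.01, 0, 0, 0, 0, 0],
  [0, 0.02, 0, 0, 0, 0, 0],
  [0, 0.03, 0, 0, 0, 0, 0],
])

```text
time: 15.22
ee_pos: [0.632, -0.1521, 0.0466]
eef_rot: [0.025, 1.0, -0.001, 0.0]
ft_force: [1.4, -6.0, -1.9]
width: 0.0007
```

Call:
play_rows([
  [0, 0.01, 0, 0, 0, 0, 0],
])

```text
time: 15.35
ee_pos: [0.6321, -0.1502, 0.0467]
eef_rot: [0.025, 1.0, -0.001, 0.0]
ft_force: [1.0, -6.1, -1.1]
width: 0.0002
```

Call:
play_rows([
  [0, 0.01, 0, 0, 0, 0, 0],
])

```text
time: 15.48
ee_pos: [0.6322, -0.1482, 0.0467]
eef_rot: [0.025, 1.0, -0.001, 0.0]
ft_force: [0.8, -6.4, -0.5]
width: 0.0008
```

Call:
play_rows([
  [0, 0.01, 0, 0, 0, 0, 0],
])

```text
time: 15.6
ee_pos: [0.6323, -0.1462, 0.0466]
eef_rot: [0.025, 1.0, -0.001, 0.0]
ft_force: [1.6, -6.1, -0.7]
width: 0.0006
```

Call:
play_rows([
  [0, 0.005, 0, 0, 0, 0, 0],
])

```text
time: 15.72
ee_pos: [0.6324, -0.1451, 0.0467]
eef_rot: [0.025, 1.0, -0.001, 0.0]
ft_force: [0.4, -5.5, -0.9]
width: 0.0004
```

Call:
play_rows([
  [0, 0.005, 0, 0, 0, 0, 0],
])

```text
time: 15.85
ee_pos: [0.6324, -0.1441, 0.0466]
eef_rot: [0.025, 1.0, -0.001, 0.0]
ft_force: [0.9, -6.2, -0.8]
width: 0.0006
```

Call:
play_rows([
  [0, 0.005, 0, 0, 0, 0, 0],
])

```text
time: 15.98
ee_pos: [0.6325, -0.1432, 0.0466]
eef_rot: [0.025, 1.0, -0.001, 0.0]
ft_force: [0.2, -6.2, -1.2]
width: 0.0004
```

Call:
play_rows([
  [0, 0.005, 0, 0, 0, 0, 0],
])

```text
time: 16.1
ee_pos: [0.6325, -0.1422, 0.0466]
eef_rot: [0.025, 1.0, -0.001, 0.0]
ft_force: [0.2, -6.2, -1.8]
width: 0.0004
```

Call:
play_rows([
  [0, 0.005, 0, 0, 0, 0, 0],
])

```text
time: 16.23
ee_pos: [0.6325, -0.1412, 0.0466]
eef_rot: [0.025, 1.0, -0.001, 0.0]
ft_force: [0.8, -5.5, -0.3]
width: 0.0
```

Call:
play_rows([
  [0, 0.005, 0, 0, 0, 0, 0],
])

```text
time: 16.35
ee_pos: [0.6326, -0.1402, 0.0466]
eef_rot: [0.025, 1.0, -0.001, 0.0]
ft_force: [1.4, -5.6, -1.1]
width: 0.0005
```

Call:
play_rows([
  [0, 0.005, 0, 0, 0, 0, 0],
])

```text
time: 16.48
ee_pos: [0.6327, -0.1392, 0.0467]
eef_rot: [0.025, 1.0, -0.001, 0.0]
ft_force: [0.7, -5.9, -1.6]
width: 0.0009
```

Call:
play_rows([
  [0, 0.005, 0, 0, 0, 0, 0],
])

```text
time: 16.6
ee_pos: [0.6327, -0.1382, 0.0467]
eef_rot: [0.025, 1.0, -0.001, 0.0]
ft_force: [0.2, -6.1, -1.9]
width: 0.0005
```

Call:
play_rows([
  [0, 0.005, 0, 0, 0, 0, 0],
])

```text
time: 16.73
ee_pos: [0.6328, -0.1372, 0.0466]
eef_rot: [0.025, 1.0, -0.001, 0.0]
ft_force: [0.6, -6.4, -0.3]
width: 0.0003
```

Call:
play_rows([
  [0, 0.005, 0, 0, 0, 0, 0],
])

```text
time: 16.85
ee_pos: [0.6328, -0.1362, 0.0467]
eef_rot: [0.025, 1.0, -0.001, 0.0]
ft_force: [0.3, -5.8, -1.1]
width: 0.0007
```

Call:
play_rows([
  [0, 0.005, 0, 0, 0, 0, 0],
])

```text
time: 16.98
ee_pos: [0.6328, -0.1352, 0.0466]
eef_rot: [0.025, 1.0, -0.001, 0.0]
ft_force: [0.8, -6.3, -1.7]
width: 0.0003
```

Call:
play_rows([
  [0, 0.005, 0, 0, 0, 0, 0],
])

```text
time: 17.1
ee_pos: [0.6329, -0.1343, 0.0467]
eef_rot: [0.025, 1.0, -0.001, 0.0]
ft_force: [0.3, -6.3, -0.6]
width: 0.0003
```

Call:
play_rows([
  [0, 0.005, 0, 0, 0, 0, 0],
])

```text
time: 17.23
ee_pos: [0.6329, -0.1335, 0.0466]
eef_rot: [0.025, 1.0, -0.001, 0.0]
ft_force: [0.8, -7.4, -1.2]
width: 0.0004
```

Call:
play_rows([
  [0, 0.005, 0, 0, 0, 0, 0],
])

```text
time: 17.35
ee_pos: [0.6329, -0.1327, 0.0466]
eef_rot: [0.025, 1.0, -0.001, 0.0]
ft_force: [-0.0, -6.9, -1.8]
width: 0.0001
```

Call:
play_rows([
  [0, 0.005, 0, 0, 0, 0, 0],
])

```text
time: 17.48
ee_pos: [0.633, -0.1319, 0.0466]
eef_rot: [0.026, 1.0, -0.002, 0.0]
ft_force: [0.9, -9.4, -0.8]
width: 0.0003
```

Call:
play_rows([
  [0, 0.001, 0, 0, 0, 0, 0],
])

```text
time: 17.6
ee_pos: [0.633, -0.1318, 0.0466]
eef_rot: [0.026, 1.0, -0.002, 0.0]
ft_force: [1.2, -8.8, -2.3]
width: 0.0004
```

Call:
play_rows([
  [0, 0.001, 0, 0, 0, 0, 0],
])

```text
time: 17.73
ee_pos: [0.633, -0.1317, 0.0466]
eef_rot: [0.026, 1.0, -0.002, 0.0]
ft_force: [0.1, -8.7, -1.8]
width: 0.0008
```

Call:
play_rows([
  [0, 0.001, 0, 0, 0, 0, 0],
])

```text
time: 17.85
ee_pos: [0.633, -0.1316, 0.0467]
eef_rot: [0.026, 1.0, -0.002, 0.0]
ft_force: [1.7, -8.5, -0.9]
width: 0.0007
```

Call:
play_rows([
  [0, -0.08, 0, 0, 0, 0, 0],
  [0, -0.2, 0, 0, 0, 0, 0],
  [0, -0.2, -0.4, 0, 0, 0, 0],
  [0, -0.2, -0.7, 0, 0, 0, 0],
  [0, -0.2, -0.8, 0, 0, 0, 0],
])

```text
time: 18.48
ee_pos: [0.6319, -0.1695, 0.2103]
eef_rot: [0.025, 1.0, -0.0, 0.002]
ft_force: [0.5, -0.2, -1.1]
width: 0.0007
```

Call:
play_rows([
  [0.6, -0.7, 0, 0, 0, 0, 0],
  [0.6, -0.7, 0, 0, 0, 0, 0],
  [0.6, -0.7, 0, 0, 0, 0, 0],
  [0.6, -0.7, 0, 0, 0, 0, 0],
  [0.6, -0.7, 0, 0, 0, 0, 0],
])

```text
time: 19.1
ee_pos: [0.5048, -0.3022, 0.2066]
eef_rot: [0.024, 1.0, 0.0, 0.0]
ft_force: [-0.0, 0.2, -0.3]
width: 0.0011
```

```bash
python3 - <<'E'
from h import *
d=eyes.camera("top");c=eyes.camera("scene")
a=cv2.resize(c["image"][160:240,270:385],(690,480),interpolation=cv2.INTER_CUBIC);save(a,"sc3.png")
b=cv2.resize(d["image"][130:222,280:384],None,fx=6.4,fy=6.4,interpolation=cv2.INTER_CUBIC);save(b,"tc3.png")
s=r.read_state();print(s["time"],s["ee_pos"],s["ft_force"])
# block motion: image shift between first and last top picture, at ring
o=cv2.imread("pics/top1.png")[:,:,::-1]
p=o[136:158,300:334].copy();im=np.ascontiguousarray(d["image"])
q=cv2.resize(im[126:168,290:344],None,fx=8,fy=8,interpolation=cv2.INTER_CUBIC);P=cv2.resize(p,None,fx=8,fy=8,interpolation=cv2.INTER_CUBIC)
m=cv2.minMaxLoc(cv2.matchTemplate(q,P,cv2.TM_CCOEFF_NORMED));print(m[1],np.array(m[3])/8-10)
E
```

```text
19.2 [ 0.50557308 -0.30122417  0.20633274] [-0.69839179  0.18423173 -0.60401465]
0.999030351638794 [0. 0.]
```

View pics/sc3.png

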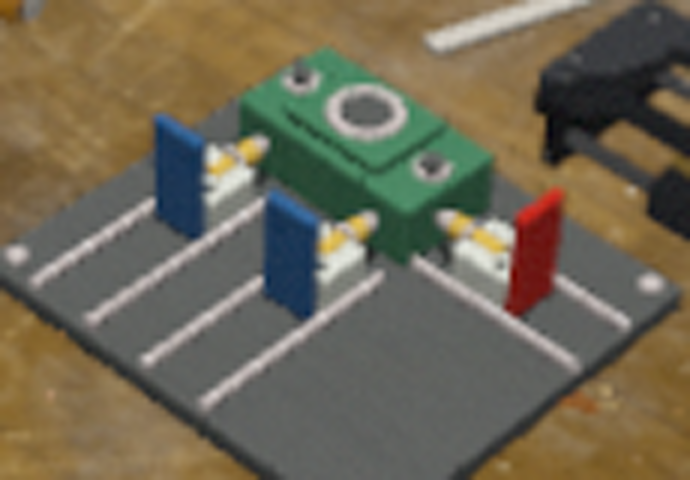

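View pics/tc3.png

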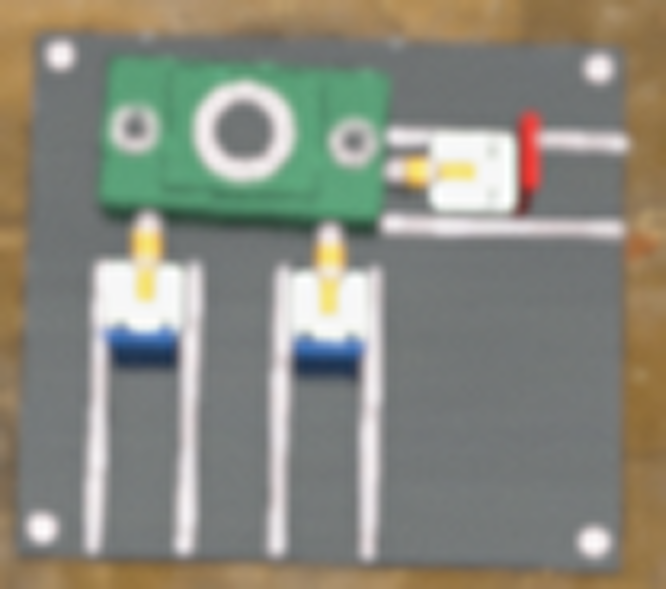

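All three tips bear on the block: in the top crop the blue ones at (148,215) and (330,230), the red one at (390,170). Image matching puts the block's shift at 0.0 px, and the gripper is clear.

```bash
python3 -c "
from h import *
print(job.close_job())"
```

```text
the job is handed in; nothing more can be done
None
```

I pushed the left blue stop, then the right blue stop, then the red stop onto the green block, and handed the job in at about 19 s of the allowed 70 s. The orange look-alike off the plate was left alone.

| Stop | Push above the roughly 6 N sliding force | Estimated tip compression |
|---|---|---|
| Left blue | about 3.2 N | about 4.5 mm |
| Right blue | about 2.6 N | about 3.9 mm |
| Red | about 2.8 N | about 3.9 mm |

All three fall within the 1.2 to 5 N range. Single force readings scatter by about 0.7 N, so I fitted each value over several readings. That leaves each one uncertain by roughly 0.5 N.

- **Final pictures:** all three tips bear on the block, and matching the first and last top views shows no shift of the block (0.0 px). The gripper is clear of everything.
- **Not checked:** the dark ring at half compression was too small to see in the camera pictures, so the depth settings rest on force and travel alone.
- **Disagreement:** the camera estimate of how far the blue stops had to travel was several millimetres longer than the force showed. I relied on the force.

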